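# Raise the electrode on its telescopic stand and hold it clear of the beaker

## Task

Help me change the beaker at the pH stand: first turn the stirrer down by sliding its speed slider left until the line on its cap stands in the green slow band. Then squeeze the orange release button on the stand's grip head, keep hold of the head and draw the telescopic mast straight up, on past its first stop to its second, where it will go no further and the electrode is clear of the beaker. The mast springs back if let go, so finish still gripping the head with the mast held fully extended; leave the beaker standing on the plate, do not let the electrode knock it, and leave the bottles alone.

Things in the scene. Friction and masses are not known exactly. Their poses are not given: they have to be found in the camera images.
- stand: White stirrer housing with telescopic electrode mast, fixed. 270 (x) by 210 (y) by 44 mm high, origin at the centre of its underside; own x runs from the control panel (robot side) to the back, y left, z up. In its frame (mm): stirring plate, 114 mm diameter, at (45, -35), top z 47; slider slot along y at x = -95, y 36 to -36, panel z 45; mast at (45, 65), outer tube 25 mm thick, top z 150.
- speed (a joint): Speed slider, m: 0 at the left end of its slot (stand's +y), grows to 0.060 at the right end (stand's -y). Stays where it is left; about 1.5 N moves it. Starts at 0.026 to 0.058. The green slow band is 10 mm wide: joint 0.009 to 0.019.
- slider_cap (a point): Centre of the slider's grey cap, a block 26 mm along the stand's x, 12 mm along y (the sliding direction) and 15 mm high, with a white line across its top. Its top is 7.5 mm above this point and 19 mm above the panel, its underside 4 mm above the panel.
- slow_mark (a point): Point on the slot's centre line, at panel height, in the middle of the green slow band; the two green marks lie beside the slot here. The slider's line belongs over this point. Axes as the stand's.
- grip_head (a point): Middle of the grip head on top of the mast, 193 mm above the bench with the mast down; axes as the stand's. Grey block 28 mm along x, 32 mm along y; top 28 mm above. Orange button on its front (-x), ribbed finger rest on its back (+x, 16 mm behind this point). Take it from above, one finger on each: 39 mm across, 32 mm with the button in. Keep fingertips less than 20 mm below this point.
- button_face (a point): Middle of the outer face of the orange release button, 23 mm in front of (stand's -x) the grip_head point when out. The face is 18 mm wide along y and 36 mm high. Below it hangs a steel latch tongue that hooks the head down to a keeper on the outer tube's collar, 45 mm below this point.
- release (a joint): Release button, m: 0 out, 0.007 fully in (towards the stand's +x). Spring: 3 N at first, 6 N fully in. The mast is unlatched while the button is in by more than 0.005; once the head has risen 10 mm the button no longer matters.
- upper (a joint): Extension of the inner tube, which carries the head, out of the middle tube, m: 0 down, 0.055 at its stop. Drawn up it moves first, against its weight (about 2.5 N); its end is the mast's FIRST stop, where the pull rises by about 5 N and the middle tube begins to follow. It sinks if let go.
- lower (a joint): Extension of the middle tube out of the outer tube, m: 0 down, 0.060 at its stop: the mast's SECOND stop, rigid. A return spring pulls it down with 4 to 5 N. Fully extended the head is 115 mm higher than at the start and about 8 N are needed to hold it there.
- electrode: Glass electrode, 12 mm thick and 136 mm long, with a blue cap, upright in an arm (11 mm high bar) of the grip head, 100 mm to the head's right (stand's -y). Origin at its lower tip, which starts 72 mm above the bench, inside the beaker; its black clamp's top is 20 mm above the grip_head point.
- beaker: Clear glass beaker, 73 mm across with a spout, 95 mm high, loose, standing on the stirring plate round the electrode, with a white stirring bar in it; origin at the centre of its underside. Its rim is 142 mm above the bench.
- bottle_red: White bottle with a white cap and a red label patch, 68 mm across, 148 mm high, loose at the back of the bench; origin at the centre of its underside. To be left alone.
- bottle_yellow: White bottle with a white cap and a yellow label patch, 68 mm across, 148 mm high, loose at the back of the bench; origin at the centre of its underside. To be left alone.
- bottle_blue: White bottle with a blue cap, 68 mm across, 147 mm high, loose at the back of the bench; origin at the centre of its underside. To be left alone.
- wash_bottle: Wash bottle with a blue cap and a bent blue spout, 97 by 164 mm, 280 mm high, loose at the back right; origin on its underside. To be left alone.
Mind the look-alikes: they are no part of the job. What is shaped like the beaker but brown is not meant.

How it is judged:
By the outcome, as a careful person would: the job done as asked, in the order asked, and still so for the second after the job is handed in, while the arm keeps its last pose, push and grip.
It also fails if it takes over 51 s, if anything falls off the work surface, if the arm or the gripper's body presses on something with over 40 N, if the wrist force passes 120 N, or if a joint passes its speed limit or range.

## Robot

A 6-joint arm with a two-finger parallel gripper is mounted at the origin on the work surface; the furniture and walls round the work are solid. World frame = base frame: x ahead of the robot, y to its left, z up, the work surface at z = 0. Lengths are in m, angles in rad, forces in N, time in s.
With the tool pointing down it reaches from about 0.375 to 0.9 m from the base axis. Payload 3.1 kg.
Tool frame: the origin (TCP) lies between the finger pads, 19 mm behind the fingertips; this is the grasp point; z points along the fingers, y is the line along which they close (so a half turn about z gives the same grasp; the last joint's range is limited). The gripper opens to 85 mm and grips with 20 to 120 N. Pads are 22 mm wide; open, the fingers measure 114 mm over their backs; the gripper's body (76 mm by 85 mm) begins 54 mm behind the grasp point. The pads swing forward as they close: fully open they stand 13 mm farther back than shut.
Start: joints at [1.171, 0.527, 1.433, -0, 1.181, -0.178], TCP at [0.137, 0.61, 0.25] pointing down, gripper open.
Joint ranges: [-3.08, 3.08], [-0.75, 2.2], [0.22, 2.44], [-1.43, 4.57], [0, 2.65], [-2.85, 2.85]. Speed limits (rad/s): [2.79, 2.79, 3.14, 3.14, 3.14, 3.14].

## Interface

Orientations are given as a unit quaternion [x, y, z, w].
In Python, from station import sense, vision, order gives the robot as it stands.
- The arm moves only by the shell command python3 -m crank 'ROWS' [OPENING] [FORCE]. ROWS is JSON, a list of rows, each an object with "dp": the shift along the world's x, y, z in units of 30 mm (1.0 is 30 mm), a list of three; "angular": the turn, a rotation vector about the world's x, y, z in degrees, a list of three. In form: [{"dp": [dx, dy, dz], "angular": [ax, ay, az]}, ...]. A call has 1 to 20 rows; each row shifts and turns the commanded pose from where the row before left it; what a row does not reach is not made up. A row lasts 1/10 s, in which the tool goes at most 50 mm and 8.59 degrees, less where a joint would pass 70% of its speed; a pose out of reach is approached as far as the arm can. A call is refused whole if a number of a shift passes 1 or a number of a turn 8.59, either way. A call with a gripper value outside its range is refused whole. OPENING is the closure, from 0 (fully open) to 1 (shut), set as the call begins (- or left out, the last holds). The fingers move at their own pace and stop on an object; FORCE is the grip in N (left out, the last holds). Time passes only in rows, so rows that do not move let the fingers close. It gives the time, the measured TCP pose, the force, the opening and the grip force at its end, in the units of the state.
- sense(): the state, without advancing time (a new reading comes with each control period).
- vision.snapshot(name): name is "side" or "top" or "wrist"; returns a dict with "image" (400x640x3 uint8, blue, green, red), "range_z" (400x640 float32, m along the optical axis (not along the pixel's ray), 0 where there is no reading), "mtx" (3x3 intrinsics, pixels), "pose" (4x4, takes a point from camera to world coordinates); the wrist camera has in their place "mount" (4x4, takes a point from camera to tool coordinates, whose origin is the TCP and whose axes are the flange's). Camera axes: x right, y down, z forward; pixel columns grow to the right and rows downward; lengths in m; the calibration is good to about 2 mm. A picture is of the moment at which its call begins: read the wrist's pose just before it.
- order.sign_off(): hands the job in; it is judged then, once.
The state is a dict: "t": time; "q": joint angles; "qd": joint speeds; "tau": joint torques, N m; "tcp_pos": TCP position; "tool_rot": TCP orientation; "force": force on the tool from outside, world axes, zero at the start; "ft_torque": the same for the moment, N m; "finger_gap": opening from 0.0 (shut) to 1.0 (fully open); "gripper_force": force on a finger pad.
Only numpy, scipy, OpenCV 4.12 (cv2) and the standard library are available. Lean on these libraries where they do the work, as an engineer would, in place of code of your own. Each camera call takes 0.05 s, during which the arm holds its last target. There are 200 camera calls.

## Working session

There is one attempt and no reset: what is moved stays moved. The work goes in short steps, Python scripts to look and compute and a shell command to move; the robot and the scene stay as the last step left them, time stands still between calls to the robot, and variables do not carry over. Pictures are saved under pics/ and viewed, at most 10 in all, crops included, and the job is handed in when it is done.

```bash
ls; mkdir -p pics; cat > h.py <<'E'
import numpy as np, cv2
from station import sense, vision, order
def pts(s,T=None):
    T=s["pose"] if T is None else T
    z=s["range_z"];K=s["mtx"];v,u=np.mgrid[:z.shape[0],:z.shape[1]]
    P=np.stack([(u-K[0,2])/K[0,0]*z,(v-K[1,2])/K[1,1]*z,z],-1)
    W=P@T[:3,:3].T+T[:3,3]; W[z==0]=np.nan
    return W
E
python3 - <<'E'
from h import *
for n in("top","side"):
    s=vision.snapshot(n);cv2.imwrite(f"pics/{n}0.png",s["image"]);np.savez(f"{n}0.npz",**s);print(n,s["pose"].round(3).tolist(),s["mtx"].tolist())
t=sense();print({k:np.round(v,3).tolist() for k,v in t.items()})
E
```

```text
pics
top [[-0.003, -0.993, 0.12, 0.377], [-1.0, 0.003, -0.001, -0.011], [0.0, -0.12, -0.993, 1.52], [0.0, 0.0, 0.0, 1.0]] [[484.74420356969347, 0.0, 322.3566250660347], [0.0, 484.74420356969347, 200.1628076513713], [0.0, 0.0, 1.0]]
side [[-0.993, -0.09, 0.079, 0.475], [-0.12, 0.773, -0.623, 0.768], [-0.005, -0.628, -0.778, 1.057], [0.0, 0.0, 0.0, 1.0]] [[423.6583224465703, 0.0, 324.46084752186636], [0.0, 423.6583224465703, 196.36020930511197], [0.0, 0.0, 1.0]]
{'t': 0.1, 'q': [1.171, 0.528, 1.434, 0.0, 1.181, -0.179], 'qd': [0.001, -0.002, -0.001, 0.0, -0.001, 0.001], 'tau': [-0.001, -44.33, -17.859, -0.0, 0.004, 0.0], 'tcp_pos': [0.137, 0.609, 0.249], 'tool_rot': [0.11, 0.994, -0.001, -0.0], 'force': [0.009, -0.881, 0.689], 'ft_torque': [-0.007, -0.001, 0.025], 'gripper_force': 0.0, 'finger_gap': 1.002}
```

View pics/top0.png

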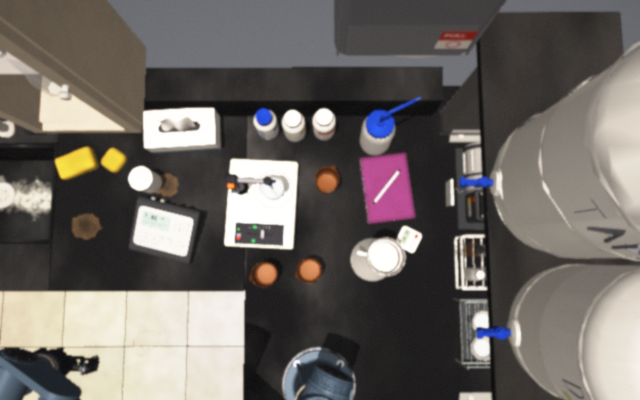

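View pics/side0.png

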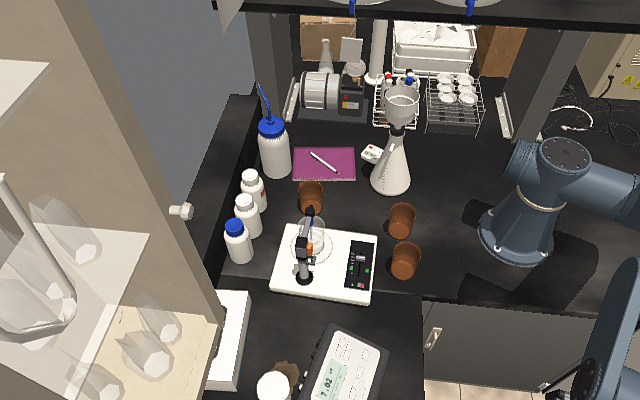

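Top view: white stand at (261,204) with panel at (258,234), orange button at (232,183), clear beaker at (272,187). The three brown beakers at (327,179), (264,273) and (309,269) are the look-alikes; the clear one on the plate is the one meant. Now I'll measure.

```bash
python3 - <<'E'
from h import *
def ray(s,uv,h):
    d=s["pose"][:3,:3]@np.linalg.solve(s["mtx"],[uv[0],uv[1],1]);o=s["pose"][:3,3];return o+d*(h-o[2])/d[2]
s=dict(np.load("top0.npz"));im=s["image"]
m=((im.min(2)>150)).astype(np.uint8);m[:150]=0;m[255:]=0;m[:,:215]=0;m[:,305:]=0
c=max(cv2.findContours(m,0,2)[0],key=cv2.contourArea)
r=cv2.minAreaRect(cv2.convexHull(c));b=cv2.boxPoints(r)
W=np.array([ray(s,p,.044) for p in b]);print(r,W.round(4).tolist(),W.mean(0),[np.linalg.norm(W[i]-W[i-1]) for i in range(4)])
hsv=cv2.cvtColor(im,cv2.COLOR_BGR2HSV)
W=pts(s)
for n,lo,hi in(("orange",(5,170,150),(20,255,255)),("green",(45,80,60),(85,255,255))):
    k=cv2.inRange(hsv,lo,hi);k[:150]=0;k[255:]=0;k[:,:215]=0;k[:,305:]=0
    for q in cv2.findContours(k,0,2)[0]:
        z=np.zeros_like(k);cv2.drawContours(z,[q],-1,1,-1);vs=np.argwhere(z).mean(0)[::-1];print(n,vs,z.sum(),ray(s,vs,.045).round(4),np.nanmedian(W[z>0],0).round(4))
a=cv2.resize(im[150:255,215:305],None,fx=5,fy=5,interpolation=cv2.INTER_CUBIC)
s=dict(np.load("side0.npz"));e=cv2.resize(s["image"][195:310,265:385],None,fx=3,fy=3,interpolation=cv2.INTER_CUBIC)
o=np.zeros((525,450+360,3),np.uint8);o[:,:450]=a;o[:345,450:]=e;cv2.imwrite("pics/crop.png",o[:,:800])
E
```

```text
((260.6827697753906, 203.39309692382812), (69.2919921875, 88.31792449951172), 3.3664603233337402) [[0.4177, 0.2882, 0.044], [0.69, 0.278, 0.044], [0.6765, 0.0635, 0.044], [0.4048, 0.0784, 0.044]] [0.54726682 0.17700484 0.044     ] [np.float64(0.21027464403680465), np.float64(0.2724470146794568), np.float64(0.2149366625884849), np.float64(0.27210855470504836)]
orange [230.53846154 185.30769231] 39 [0.6019 0.2703 0.045 ] [0.5779 0.238  0.2082]
green [253.11764706 240.41176471] 17 [0.4326 0.1985 0.045 ] [0.4339 0.1991 0.0436]
green [238.  228.5] 8 [0.4689 0.245  0.045 ] [0.4691 0.245  0.0454]
green [253.6 226.4] 15 [0.4752 0.1976 0.045 ] [0.4762 0.1979 0.0453]
```

View pics/crop.png

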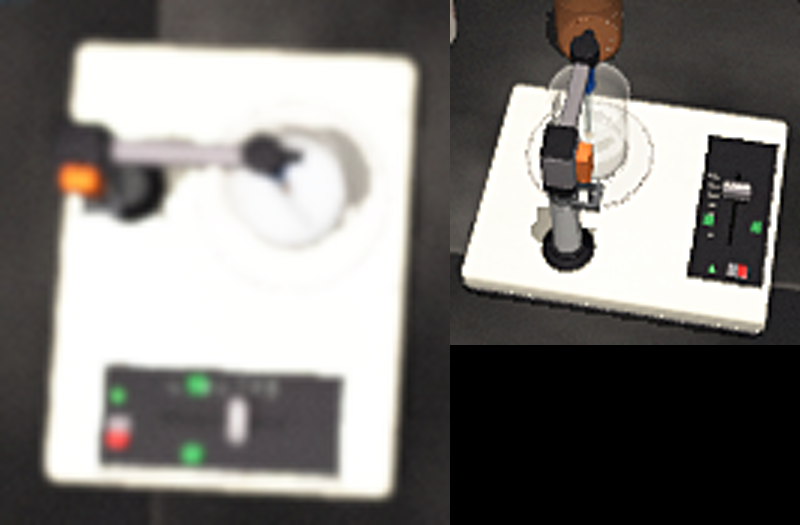

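Crop: cap at full pixel ≈(262,234), green marks (253,226)/(253,240), so the slow mark ≈(0.454,0.198). The stand is at ≈(0.547,0.177), yaw ≈-2.7°, the head ≈(0.595,0.240), the cap ≈(0.454,0.170). Next is the approach above the cap.

```bash
python3 -m crank '[{"dp":[0.66,-0.917,-0.1],"angular":[0,0,0.62]},{"dp":[0.66,-0.917,-0.1],"angular":[0,0,0.62]},{"dp":[0.66,-0.917,-0.1],"angular":[0,0,0.62]},{"dp":[0.66,-0.917,-0.1],"angular":[0,0,0.62]},{"dp":[0.66,-0.917,-0.1],"angular":[0,0,0.62]},{"dp":[0.66,-0.917,-0.1],"angular":[0,0,0.62]},{"dp":[0.66,-0.917,-0.1],"angular":[0,0,0.62]},{"dp":[0.66,-0.917,-0.1],"angular":[0,0,0.62]},{"dp":[0.66,-0.917,-0.2],"angular":[0,0,0.62]},{"dp":[0.66,-0.917,-0.2],"angular":[0,0,0.62]},{"dp":[0.66,-0.917,-0.2],"angular":[0,0,0.62]},{"dp":[0.66,-0.917,-0.2],"angular":[0,0,0.62]},{"dp":[0.66,-0.917,-0.2],"angular":[0,0,0.62]},{"dp":[0.66,-0.917,-0.2],"angular":[0,0,0.62]},{"dp":[0.66,-0.917,-0.2],"angular":[0,0,0.62]},{"dp":[0.66,-0.917,-0.2],"angular":[0,0,0.62]},{"dp":[0,0,0],"angular":[0,0,0]},{"dp":[0,0,0],"angular":[0,0,0]}]' 0.5 30
python3 - <<'E'
from h import *
from scipy.spatial.transform import Rotation as R
t=sense();s=vision.snapshot("wrist");T=np.eye(4);T[:3,:3]=R.from_quat(t["tool_rot"]).as_matrix();T[:3,3]=t["tcp_pos"]
print(t["q"],T.round(3).tolist(),s["mount"].round(3).tolist());T=T@s["mount"];W=pts(s,T)
cv2.imwrite("pics/wrist1.png",s["image"]);np.savez("wrist1.npz",T=T,W=W,**s)
E
```

```text
t: 1.9
tcp_pos: [0.4535, 0.1691, 0.1776]
tool_rot: [0.025, 1.0, 0.0, -0.001]
force: [-1.0, -0.1, -0.2]
finger_gap: 0.498
gripper_force: 0.0
[ 1.25237247e-01  4.53125604e-01  1.85253583e+00  3.67523945e-04
  8.37398392e-01 -1.39589989e+00] [[-0.999, 0.05, -0.001, 0.454], [0.05, 0.999, 0.0, 0.169], [0.001, 0.0, -1.0, 0.178], [0.0, 0.0, 0.0, 1.0]] [[-0.0, -0.956, -0.295, 0.075], [1.0, -0.001, 0.0, 0.0], [-0.0, -0.295, 0.956, -0.123], [0.0, 0.0, 0.0, 1.0]]
```

View pics/wrist1.png

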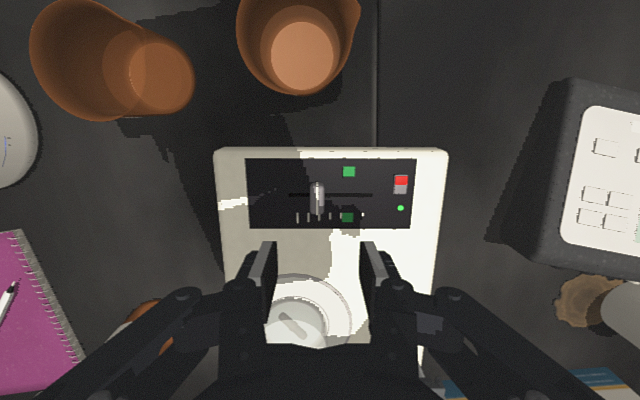

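Wrist view: cap at (317,198), slot line at row 194, green marks at (349,172) and (347,217), stand's front panel edges clear.

```bash
cat >> h.py <<'E'
def ray(T,K,uv,h):
    d=T[:3,:3]@np.linalg.solve(K,[uv[0],uv[1],1]);o=T[:3,3];return o+d*(h-o[2])/d[2]
E
python3 - <<'E'
from h import *
s=dict(np.load("wrist1.npz"));im=s["image"];T=s["T"];K=s["mtx"];W=s["W"]
hsv=cv2.cvtColor(im,cv2.COLOR_BGR2HSV);k=cv2.inRange(hsv,(45,80,40),(85,255,255));k[:155]=0;k[230:]=0
for q in cv2.findContours(k,0,2)[0]:
    x,y,w,h=cv2.boundingRect(q)
    if w*h>20: print("green",x,y,w,h,ray(T,K,(x+(w-1)/2,y+(h-1)/2),.045).round(4))
c=(np.nan_to_num(W[...,2])>.055)&(np.nan_to_num(W[...,2])<.07);c[:160]=0;c[225:]=0;c[:,:290]=0;c[:,345:]=0
print("cap pts",c.sum(),np.nanpercentile(W[c],[2,50,98],axis=0).round(4).tolist(), (W[c].min(0)+W[c].max(0))/2)
# stand top edges
m=((W[...,2]>.038)&(W[...,2]<.05)).astype(np.uint8);m[:140]=0;m[240:]=0;m[:,:200]=0;m[:,460:]=0
for v in range(160,215,15):
    u=np.where(m[v])[0];print(v,u.min(),u.max(),W[v,u.min()].round(4),W[v,u.max()].round(4))
for u in range(240,430,40):
    v=np.where(m[:,u])[0].min();print("front",u,v,W[v,u].round(4))
E
```

```text
green 342 212 12 11 [0.4761 0.1955 0.045 ]
green 397 205 7 6 [0.4693 0.2433 0.045 ]
green 343 166 13 11 [0.4332 0.1977 0.045 ]
cap pts 410 [[0.4404, 0.1625, 0.0573], [0.4517, 0.1683, 0.062], [0.4645, 0.1739, 0.0637]] [0.45259642 0.16820756 0.06008577]
160 213 447 [0.4181 0.079  0.0415] [0.4284 0.2838 0.0422]
175 215 445 [0.4318 0.0784 0.0407] [0.4422 0.2838 0.0405]
190 216 443 [0.4455 0.0774 0.0413] [0.4557 0.2825 0.0417]
205 218 441 [0.4598 0.0771 0.0413] [0.4701 0.282  0.0412]
front 240 149 [0.4101 0.1031 0.0385]
front 280 151 [0.4133 0.1383 0.0409]
front 320 150 [0.4144 0.1732 0.0394]
front 360 151 [0.4169 0.208  0.0407]
front 400 150 [0.4179 0.2431 0.0398]
```

```bash
python3 -m crank '[{"dp":[0,0,-0.7],"angular":[0,0,0]},{"dp":[0,0,-0.7],"angular":[0,0,0]},{"dp":[0,0,-0.7],"angular":[0,0,0]},{"dp":[0,0,-0.7],"angular":[0,0,0]},{"dp":[0,0,-0.5],"angular":[0,0,0]},{"dp":[0,0,-0.27],"angular":[0,0,0]},{"dp":[0,0,0],"angular":[0,0,0]},{"dp":[0,0,0],"angular":[0,0,0]}]'
python3 -m crank '[{"dp":[0,0,0],"angular":[0,0,0]},{"dp":[0,0,0],"angular":[0,0,0]},{"dp":[0,0,0],"angular":[0,0,0]},{"dp":[0,0,0],"angular":[0,0,0]},{"dp":[0,0,0],"angular":[0,0,0]}]' 1 20
```

```text
t: 2.75
tcp_pos: [0.4536, 0.1702, 0.0714]
tool_rot: [0.023, 1.0, 0.0, 0.0]
force: [-0.5, 0.2, -1.0]
finger_gap: 0.504
gripper_force: 0.0
t: 3.25
tcp_pos: [0.4541, 0.1697, 0.0717]
tool_rot: [0.024, 1.0, 0.0, 0.001]
force: [-1.0, 0.9, 6.0]
finger_gap: 0.13
gripper_force: 24.7
```

```bash
python3 -m crank '[{"dp":[0.01,0.2,0.03],"angular":[0,0,0]},{"dp":[0.01,0.2,0],"angular":[0,0,0]},{"dp":[0.01,0.2,0],"angular":[0,0,0]},{"dp":[0.01,0.2,0],"angular":[0,0,0]},{"dp":[0.005,0.1,0],"angular":[0,0,0]},{"dp":[0,0,0],"angular":[0,0,0]},{"dp":[0,0,0],"angular":[0,0,0]},{"dp":[0,0,0],"angular":[0,0,0]}]'
```

```text
t: 4.05
tcp_pos: [0.4555, 0.1969, 0.0718]
tool_rot: [0.024, 1.0, 0.0, 0.001]
force: [2.8, 1.0, -3.7]
finger_gap: 0.129
gripper_force: 23.6
```

Release, rise, and check the slider.

```bash
python3 -m crank '[{"dp":[0,0,0],"angular":[0,0,0]},{"dp":[0,0,0],"angular":[0,0,0]},{"dp":[0,0,0],"angular":[0,0,0]},{"dp":[0,0,0],"angular":[0,0,0]},{"dp":[0,0,0.5],"angular":[0,0,0]},{"dp":[0,0,0.9],"angular":[0,0,0]},{"dp":[0,0,0.9],"angular":[0,0,0]},{"dp":[0,0,0.9],"angular":[0,0,0]},{"dp":[0,0,0.9],"angular":[0,0,0]},{"dp":[0,0,0],"angular":[0,0,0]},{"dp":[0,0,0],"angular":[0,0,0]}]' 0.5 20
python3 - <<'E'
from h import *
from scipy.spatial.transform import Rotation as R
t=sense();s=vision.snapshot("wrist");T=np.eye(4);T[:3,:3]=R.from_quat(t["tool_rot"]).as_matrix();T[:3,3]=t["tcp_pos"]
T=T@s["mount"];W=pts(s,T);K=s["mtx"];im=s["image"]
hsv=cv2.cvtColor(im,cv2.COLOR_BGR2HSV);k=cv2.inRange(hsv,(45,80,40),(85,255,255));k[:120]=0;k[260:]=0
for q in cv2.findContours(k,0,2)[0]:
    x,y,w,h=cv2.boundingRect(q)
    if w*h>20: print("green",x,y,w,h,ray(T,K,(x+(w-1)/2,y+(h-1)/2),.045).round(4))
Z=np.nan_to_num(W[...,2]);c=(Z>.056)&(Z<.07)&(abs(W[...,0]-.4545)<.02)&(abs(W[...,1]-.19)<.03)
print("cap",c.sum(),np.percentile(W[c],[2,50,98],axis=0).round(4).tolist())
v,u=np.argwhere(c).mean(0).astype(int);cv2.imwrite("pics/cap2.png",cv2.resize(im[v-45:v+45,u-80:u+80],None,fx=4,fy=4))
E
```

```text
t: 5.15
tcp_pos: [0.4548, 0.1966, 0.1951]
tool_rot: [0.024, 1.0, 0.0, 0.0]
force: [0.5, -0.0, -0.2]
finger_gap: 0.498
gripper_force: 0.0
green 312 207 11 9 [0.4767 0.195  0.045 ]
green 364 199 7 6 [0.4693 0.2437 0.045 ]
green 312 162 12 11 [0.4333 0.1976 0.045 ]
cap 361 [[0.442, 0.1914, 0.0576], [0.4533, 0.1971, 0.062], [0.4661, 0.2027, 0.0638]]
```

View pics/cap2.png

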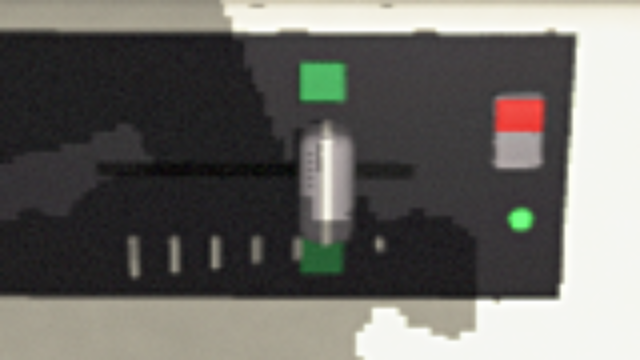

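Cap's line sits right between the green marks (cap 0.1971 vs mark ≈0.1963): slider done. Now to above the head, turned -90°.

```bash
python3 -m crank '[{"dp":[0,0,0.9],"angular":[0,0,0]},{"dp":[0,0,0.9],"angular":[0,0,-6]},{"dp":[0,0,0.9],"angular":[0,0,-8]},{"dp":[0,0,0.5],"angular":[0,0,-8]},{"dp":[0.5,0.14,0],"angular":[0,0,-8]},{"dp":[0.5,0.14,0],"angular":[0,0,-8]},{"dp":[0.5,0.14,0],"angular":[0,0,-8]},{"dp":[0.5,0.14,0],"angular":[0,0,-8]},{"dp":[0.5,0.14,0],"angular":[0,0,-8]},{"dp":[0.5,0.14,0],"angular":[0,0,-8]},{"dp":[0.5,0.14,0],"angular":[0,0,-8]},{"dp":[0.5,0.14,0],"angular":[0,0,-8]},{"dp":[0.5,0.14,0],"angular":[0,0,-4]},{"dp":[0.24,0.12,0],"angular":[0,0,0]},{"dp":[0,0,0],"angular":[0,0,0]},{"dp":[0,0,0],"angular":[0,0,0]}]' 0.2 20
python3 - <<'E'
from h import *
from scipy.spatial.transform import Rotation as R
t=sense();s=vision.snapshot("wrist");T=np.eye(4);T[:3,:3]=R.from_quat(t["tool_rot"]).as_matrix();T[:3,3]=t["tcp_pos"]
print(t["q"].round(2),T.round(3).tolist())
T=T@s["mount"];W=pts(s,T);K=s["mtx"];im=s["image"];np.savez("wrist2.npz",T=T,W=W,**s)
hsv=cv2.cvtColor(im,cv2.COLOR_BGR2HSV);k=cv2.inRange(hsv,(5,170,120),(20,255,255))>0
k&=(abs(W[...,0]-.58)<.04)&(abs(W[...,1]-.24)<.04)
print("orange",k.sum(),np.argwhere(k).mean(0),np.percentile(W[k],[2,50,98],axis=0).round(4).tolist())
Z=np.nan_to_num(W[...,2]);c=(Z>.216)&(Z<.228)&(abs(W[...,0]-.597)<.04)&(abs(W[...,1]-.238)<.03)
print("head top",c.sum(),np.percentile(W[c],[1,50,99],axis=0).round(4).tolist())
cv2.imwrite("pics/wrist2.png",im)
E
```

```text
t: 6.8
tcp_pos: [0.5962, 0.2379, 0.2896]
tool_rot: [0.723, 0.69, -0.001, -0.001]
force: [-0.7, 0.3, -0.0]
finger_gap: 0.797
gripper_force: 0.0
[ 0.21  0.51  1.34 -0.    1.29  0.25] [[0.046, 0.999, -0.003, 0.596], [0.999, -0.046, -0.001, 0.238], [-0.001, -0.003, -1.0, 0.29], [0.0, 0.0, 0.0, 1.0]]
orange 333 [211.25825826 292.88288288] [[0.5733, 0.2321, 0.1912], [0.5778, 0.242, 0.2099], [0.5825, 0.2481, 0.2114]]
head top 1465 [[0.5843, 0.2245, 0.2168], [0.5971, 0.2396, 0.2202], [0.6097, 0.2529, 0.2217]]
```

View pics/wrist2.png

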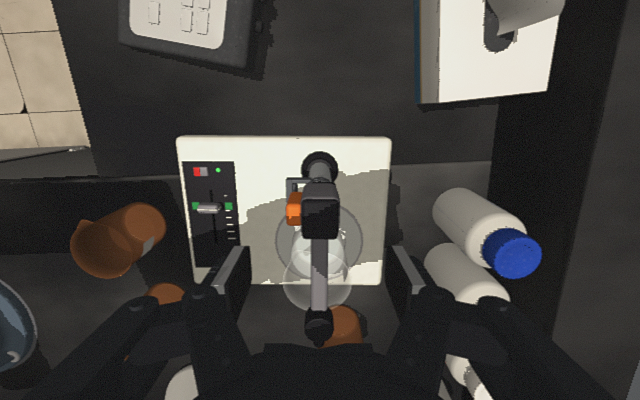

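Head block at (320,215), orange button at (293,211) on its robot side, finger rest at right; head top at ≈(0.597,0.239,0.221). Only orange part on the stand's mast, so it's the one. Descend and squeeze.

```bash
python3 -m crank '[{"dp":[0.03,0.03,-0.7],"angular":[0,0,0]},{"dp":[0,0,-0.7],"angular":[0,0,0]},{"dp":[0,0,-0.7],"angular":[0,0,0]},{"dp":[0,0,-0.6],"angular":[0,0,0]},{"dp":[0,0,-0.35],"angular":[0,0,0]},{"dp":[0,0,0],"angular":[0,0,0]},{"dp":[0,0,0],"angular":[0,0,0]}]'
python3 -m crank '[{"dp":[0,0,0],"angular":[0,0,0]},{"dp":[0,0,0],"angular":[0,0,0]},{"dp":[0,0,0],"angular":[0,0,0]},{"dp":[0,0,0],"angular":[0,0,0]},{"dp":[0,0,0],"angular":[0,0,0]},{"dp":[0,0,0],"angular":[0,0,0]}]' 1 40
```

```text
t: 7.55
tcp_pos: [0.5983, 0.239, 0.1999]
tool_rot: [0.724, 0.69, 0.0, 0.0]
force: [0.7, 0.1, 0.2]
finger_gap: 0.801
gripper_force: 0.0
t: 8.15
tcp_pos: [0.5958, 0.2392, 0.2006]
tool_rot: [0.724, 0.69, -0.002, -0.002]
force: [-5.7, -0.1, 8.4]
finger_gap: 0.354
gripper_force: 40.7
```

Opening ≈30 mm: button fully in. Draw up a little and check.

```bash
python3 -m crank '[{"dp":[0,0,0.1],"angular":[0,0,0]},{"dp":[0,0,0.15],"angular":[0,0,0]},{"dp":[0,0,0.25],"angular":[0,0,0]},{"dp":[0,0,0.25],"angular":[0,0,0]},{"dp":[0,0,0.25],"angular":[0,0,0]},{"dp":[0,0,0],"angular":[0,0,0]},{"dp":[0,0,0],"angular":[0,0,0]}]'
python3 - <<'E'
from h import *
s=vision.snapshot("side");W=pts(s);im=s["image"]
hsv=cv2.cvtColor(im,cv2.COLOR_BGR2HSV);k=cv2.inRange(hsv,(5,170,120),(20,255,255))>0
k&=(abs(W[...,0]-.58)<.04)&(abs(W[...,1]-.24)<.04)
print("orange",k.sum(),np.percentile(W[k],[2,50,98],axis=0).round(4).tolist() if k.any() else 0)
cv2.imwrite("pics/side3.png",cv2.resize(im[150:310,230:410],None,fx=3,fy=3))
E
```

```text
t: 8.85
tcp_pos: [0.5958, 0.2391, 0.2291]
tool_rot: [0.724, 0.69, -0.002, -0.002]
force: [-6.1, 1.5, -1.9]
finger_gap: 0.354
gripper_force: 40.4
orange 3 [[0.5845, 0.248, 0.2259], [0.5845, 0.2486, 0.2359], [0.5847, 0.2501, 0.2391]]
```

View pics/side3.png

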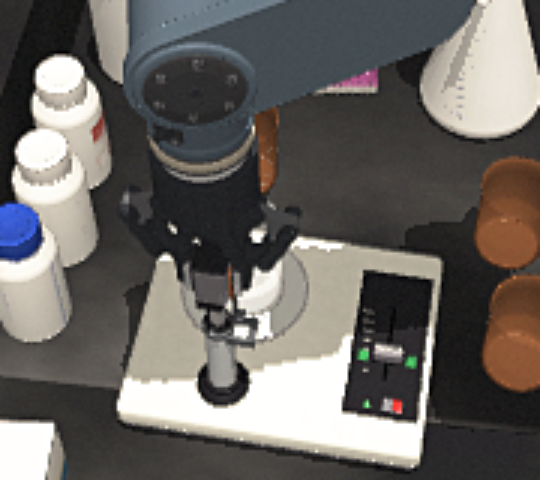

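Side crop: the head (≈(212,290)) is in the fingers and risen ~28 mm, slider line still between the green marks. Continue up, relieving the sideways push.

```bash
python3 -m crank '[{"dp":[-0.07,0,0.1],"angular":[0,0,0]},{"dp":[0,0,0.25],"angular":[0,0,0]},{"dp":[0,0,0.25],"angular":[0,0,0]},{"dp":[0,0,0.25],"angular":[0,0,0]},{"dp":[0,0,0.25],"angular":[0,0,0]},{"dp":[0,0,0.25],"angular":[0,0,0]},{"dp":[0,0,0.25],"angular":[0,0,0]},{"dp":[0,0,0.25],"angular":[0,0,0]},{"dp":[0,0,0.25],"angular":[0,0,0]},{"dp":[0,0,0.25],"angular":[0,0,0]},{"dp":[0,0,0.25],"angular":[0,0,0]},{"dp":[0,0,0],"angular":[0,0,0]},{"dp":[0,0,0],"angular":[0,0,0]}]' 1 60
```

```text
t: 10.2
tcp_pos: [0.5955, 0.239, 0.3074]
tool_rot: [0.724, 0.69, -0.0, -0.0]
force: [-2.0, 3.4, -7.5]
finger_gap: 0.339
gripper_force: 67.7
```

```bash
python3 -m crank '[{"dp":[0,0,0.1],"angular":[0,0,0]},{"dp":[0,0,0.1],"angular":[0,0,0]},{"dp":[0,0,0.07],"angular":[0,0,0]},{"dp":[0,0,0],"angular":[0,0,0]},{"dp":[0,0,0],"angular":[0,0,0]},{"dp":[0,0,0],"angular":[0,0,0]}]'
```

```text
t: 10.8
tcp_pos: [0.5956, 0.239, 0.3152]
tool_rot: [0.724, 0.69, -0.0, -0.0]
force: [-3.9, 4.1, -7.2]
finger_gap: 0.34
gripper_force: 67.5
```

```bash
python3 -m crank '[{"dp":[0,0,0.04],"angular":[0,0,0]},{"dp":[0,0,0.04],"angular":[0,0,0]},{"dp":[0,0,0],"angular":[0,0,0]},{"dp":[0,0,0],"angular":[0,0,0]},{"dp":[0,0,0],"angular":[0,0,0]}]'
```

```text
t: 11.3
tcp_pos: [0.5955, 0.239, 0.3163]
tool_rot: [0.724, 0.69, -0.001, -0.001]
force: [-1.4, 4.8, -19.9]
finger_gap: 0.342
gripper_force: 64.8
```

The force rose to 20 N at +115.7 mm: second stop. A final look.

```bash
python3 - <<'E'
from h import *
a=vision.snapshot("side")["image"];b=vision.snapshot("top")["image"]
o=np.hstack([cv2.resize(a[130:310,220:400],(400,400)),cv2.resize(b[100:290,210:400],(400,400))]);cv2.imwrite("pics/end.png",o)
t=sense();print(t["t"],t["tcp_pos"],t["force"],t["finger_gap"],t["gripper_force"])
E
```

```text
11.4 [0.59552067 0.23895618 0.31626171] [ -1.63420553   5.9602678  -21.09794645] 0.33981428222163323 64.50881123542786
```

View pics/end.png

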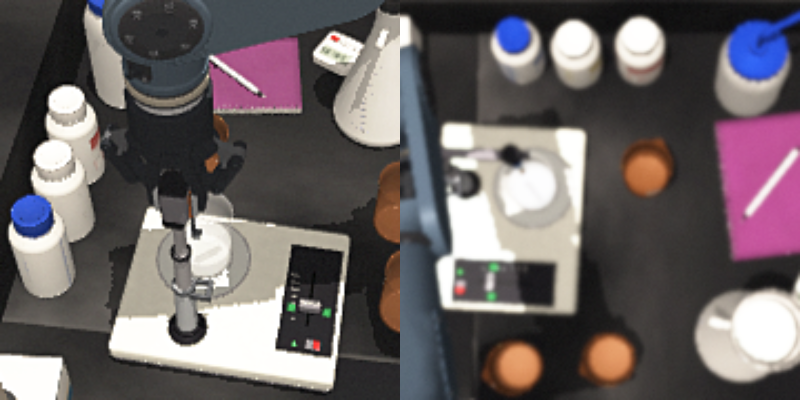

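Side (left): head gripped at (175,195), both inner tubes drawn out with the second joint at (180,253). Beaker upright on the plate at (212,235), slider at (311,307) between the green marks, bottles untouched. Handing in.

```bash
python3 -c "from station import order; print(order.sign_off())"
```

```text
the job is handed in; nothing more can be done
None
```

The job is handed in: the slider's line stands in the green slow band, the mast is held at its second stop (head about 115 mm up) with the head still gripped, the beaker is upright on the plate, and the bottles are untouched.

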